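Push a row of vial carriers home and close the keeper

TASK

Load the sampler: with your fingertips, push the row of four vial carriers gently along the rail from behind the last one, all together as one row, until the first is fully home against the end stop; then push the keeper arm fully closed behind them. Only push: do not lift, tip or pull apart the carriers, and leave the spare vial, beaker, bottle and crimper where they are.

Things in the scene. Friction and masses are not known exactly. Their poses are not given: they have to be found in the camera images.
- feeder: sampler and its in-feed rail, one fixed unit. Origin on the bench under the middle of the deck; +y = loading direction, towards the sampler; z up. Deck: flat dark grey metal, 160 mm wide (x), top 30 mm above the bench, y -216 to +150 mm. Along its middle (x = 0) runs a steel guide rail 18 mm wide, 8 mm high, y -205 to +140. Beyond y = 150 stands the cream housing, 190 mm wide, 118 high
- end_stop: upright steel plate across the end of the rail, fixed to the feeder, 110 mm wide, 44 mm high; origin at the foot of its face, in the middle, on the deck (feeder x 0, y +140, z 30 mm); axes as the feeder's. From a column on the housing (top 170 mm above the bench) a needle arm 22 mm wide reaches over the first place to y = 112 mm; needle tip 106 mm above the bench
- carrier_1: first (next to the end stop) of 4 alike white vial carriers, a touching row astride the rail: block 96 mm wide (x, across), 34 long (y, along the rail), 36 high; 3 amber capped vials fixed in it, tops 56 mm above its underside. About 150 g, smooth (friction about 0.2), 1.5 mm side play on the rail. Origin: centre of the underside, on the deck; axes as the feeder's. Home at feeder y = 123 mm
- carrier_2: second of 4 alike white vial carriers, a touching row astride the rail: block 96 mm wide (x, across), 34 long (y, along the rail), 36 high; 3 amber capped vials fixed in it, tops 56 mm above its underside. About 150 g, smooth (friction about 0.2), 1.5 mm side play on the rail. Origin: centre of the underside, on the deck; axes as the feeder's. Home at feeder y = 89 mm
- carrier_3: third of 4 alike white vial carriers, a touching row astride the rail: block 96 mm wide (x, across), 34 long (y, along the rail), 36 high; 3 amber capped vials fixed in it, tops 56 mm above its underside. About 150 g, smooth (friction about 0.2), 1.5 mm side play on the rail. Origin: centre of the underside, on the deck; axes as the feeder's. Home at feeder y = 55 mm
- carrier_4: last (at the loading end) of 4 alike white vial carriers, a touching row astride the rail: block 96 mm wide (x, across), 34 long (y, along the rail), 36 high; 3 amber capped vials fixed in it, tops 56 mm above its underside. About 150 g, smooth (friction about 0.2), 1.5 mm side play on the rail. Origin: centre of the underside, on the deck; axes as the feeder's. Home at feeder y = 21 mm
- keeper (a joint): angle (rad) of the keeper, a steel arm turning level on an upright pivot beside the rail: 0 = closed, square across the rail, at a hard stop; 1.57 = open, pointing back along the rail, away from the sampler; up to 2.3 farther out. Closes clockwise seen from above. Light friction (under 1 N), stays where left. Closed, it stands 4 mm behind a row that is home, just clear of it
- keeper_pivot (a point): the keeper's pivot axis at deck height (feeder x 64, y -4, z 30 mm); the hub round it is 20 mm in diameter and 32 mm high
- keeper_tab (a point): middle of the upright tab at the free end of the keeper, 68 mm from the pivot axis, 37 mm above the deck. The keeper's arm is a bar 80 mm long from the pivot axis, 8 mm thick, 12 to 28 mm above the deck; on its outer 24 mm the tab, also 8 mm thick, rises to 47 mm above the deck
- spare_vial: bystander: a capped amber vial, 22 mm in diameter, 46 mm high, standing on the deck at the loading end beside the rail on the feeder's -x side; origin at the centre of its underside
- beaker: bystander: open glass beaker, 68 mm in diameter, 75 mm high, on the bench on the feeder's +x side; origin at the centre of its underside
- bottle: bystander: amber bottle with a white cap, 68 mm in diameter, 150 mm high, on the bench on the feeder's -x side; origin at the centre of its underside
- crimper: bystander: hand crimper with black handles lying on the bench on the feeder's +x side, about 220 mm long along its x, 80 mm wide, 32 mm high; origin under its middle
Not all that is in view belongs to the job. Leave any red look-alike of the carrier_2 alone.

How it is judged:
By the outcome, as a careful person would: the job done as asked, in the order asked, and still so for the second after the job is handed in, with the robot touching nothing.
It also fails if it takes over 48 s, if anything falls off the work surface, if the arm or the gripper's body presses on something with over 40 N, if the wrist force passes 120 N, or if a joint passes its speed limit or range.

ROBOT

A 6-joint arm with a two-finger parallel gripper is mounted at the origin on the work surface. World frame = base frame: x ahead of the robot, y to its left, z up, the work surface at z = 0. Lengths are in m, angles in degrees, forces in N, time in s.
With the tool pointing down it reaches from about 0.4 to 0.825 m from the base axis. Payload 7 kg.
Tool frame: the origin (TCP) lies between the finger pads; the fingertips stand 11 mm ahead of it and the grasp point (between the pads) lies 8 mm behind it (r.tcp_to_tips is the distance from the TCP to the fingertips, in m); x points along the fingers, y is the direction in which the jaws open and shut, and the axes are right-handed (so a half turn about x gives the same grasp; the last joint's range is limited). The gripper opens to 88 mm and grips with 3 to 60 N. Pads are 19 mm wide; open, the fingers measure 130 mm over their backs; the gripper's body (78 mm by 193 mm) begins 47 mm behind the grasp point.
Start: joints at [-47.091, 20.546, 0.682, 0, -70.136, -16.507], TCP at [0.3, -0.605, 0.238] pointing down, gripper open.
Joint ranges: [-176.03, 176.03], [-82.01, 121.73], [-58.28, 71.71], [-173.87, 95.51], [-174.79, -0.11], [-173.66, 173.66]. Speed limits (degrees/s): [136.94, 136.94, 172.46, 180, 180, 180].

INTERFACE

Orientations are given as [roll, pitch, yaw] about the fixed x, y, z axes, in that order (R = Rz(yaw) Ry(pitch) Rx(roll)).
In Python, from plant import r gives the robot as it stands.
- The arm moves only by the tool arm_command, never from a script. Its argument "plan" is a list of rows, each an object of numbers: "dx", "dy", "dz": the shift along the tool's x, y, z each as a share of 0.02 m, from -1 to 1; "wx", "wy", "wz": the turn, a rotation vector about the tool's x, y, z each as a share of 0.08 rad, from -1 to 1. In form: [{"dx": .., "dy": .., "dz": .., "wx": .., "wy": .., "wz": ..}, ...]. A call has 1 to 20 rows; each row shifts and turns the pose as measured when the row begins, along the tool's axes as they then stand; what a row does not reach is not made up. A row lasts 1/12 s, in which the tool goes at most 41.7 mm and 7.16 degrees, less where a joint would pass 70% of its speed; a pose out of reach is approached as far as the arm can. A call with a number of a shift or a turn outside -1 to 1 is refused whole. A call with a gripper value outside its range is refused whole. "fingers" is the closure, from -1 (fully open) to 1 (shut), so that 0 is half open, set as the call begins (left out, the last holds). The fingers move at their own pace and stop on an object; "force" is the grip in N (left out, the last holds). Time passes only in rows, so rows that do not move let the fingers close. It gives the time, the measured TCP pose, the force and the opening at its end, in the units of the state.
- r.get_state(): the state, without advancing time (a new reading comes with each control period).
- r.capture(name): name is "scene" or "top" or "wrist"; returns (picture, depth): 480x640x3 uint8, red, green, blue; 480x640 float32, m along the optical axis (not along the pixel's ray), 0 where there is no reading.
- r.camera_model(name): a dict with "vertical_fov" (degrees; the focal length in pixels is half the picture's height over the tangent of half this angle, whatever the lens; pixels are square), "cx", "cy" (the principal point, pixels), "dist" ([k1, k2, p1, p2, k3] as OpenCV has them; the pictures are not rectified), "R" (3x3) and "t" (3): a world point X has camera coordinates R X + t. Camera axes: x right, y down, z forward; pixel columns grow to the right and rows downward; lengths in m; the calibration is good to about 2 mm. A picture is of the moment at which its call begins: read the wrist's pose just before it. camera_model takes no time and is no camera call; for the wrist camera it gives the pose at the moment of the call.
- r.close_job(): hands the job in, once; it reports no verdict.
Trained networks look in the newest picture that a camera, given by its name, has taken for a name from the list of things; names that differ only in an ending like _2 or _b are one class to them, and where a whole thing is asked for, a point or a joint stands for the part that bears it (a point fixed in the world has none). Each returns a list of dicts, best first, with "score" (0 to 1); they miss things now and then, are a little off and sometimes report something else, mostly with a low value. They report only what shows in the picture. A call takes as long as a camera call. They do not tell look-alikes from the thing itself.
- r.cut_out(camera, query): "mask" (480x640 bool, what is visible of it) and "bbox" ([left, top, width, height] in pixels, round what is visible of it).
- r.spot_point(camera, query): "centre" ([column, row] in pixels: a listed point, or the origin of a listed thing).
The state is a dict: "time_s": time; "joints": joint angles; "qd": joint speeds; "joint_torque": joint torques, N m; "tcp_pos": TCP position; "eef_rot": TCP orientation; "contact_force": force on the tool from outside, world axes, zero at the start; "moment": the same for the moment, N m; "gripper_width": finger opening in m.
Only numpy, scipy, OpenCV 4.12 (cv2) and the standard library are available. Lean on these libraries where they do the work, as an engineer would, in place of code of your own. Each camera call takes 0.05 s, during which the arm holds its last target.

## Working session

There is one attempt and no reset: what is moved stays moved. The work goes in short steps, Python scripts to look and compute and a tool call to move; the robot and the scene stay as the last step left them, time stands still between calls to the robot, and variables do not carry over. Pictures are saved under pics/ and viewed, and the job is handed in when it is done.

Besides the shell and the picture viewer there is one more tool, called after ">>>" in YAML: its name, and indented under it one key for each argument. arm_command: Moves the arm, as the interface text tells. Shift numbers are shares of 0.02 m and turn numbers shares of 0.08 rad, none past 1 either way. Its arguments: {"type":"object","properties":{"plan":{"type":"array","items":{"type":"object","properties":{"dx":{"type":"number"},"dy":{"type":"number"},"dz":{"type":"number"},"wx":{"type":"number"},"wy":{"type":"number"},"wz":{"type":"number"}}}},"fingers":{"type":"number"},"force":{"type":"number"}},"required":["plan"]}

```bash
ls; mkdir -p pics; python3 - <<'E'
from plant import r
import cv2
print(r.get_state())
for n in ("scene","top"):
    p,d=r.capture(n); cv2.imwrite(f"pics/{n}0.png",p[:,:,::-1])
    m=r.camera_model(n); print(n,m)
E
```

```text
pics
{'time_s': 0.0, 'joints': array([-4.70891322e+01,  2.05909096e+01,  6.33679160e-01, -2.06485146e-02,
       -7.01353711e+01, -1.65073270e+01]), 'qd': array([-0.00459607,  0.05441455,  0.05504374,  0.02471126,  0.0217651 ,
        0.01492767]), 'joint_torque': array([-4.33679752e-04, -5.82718134e+01,  2.93046999e+01,  6.99684441e+00,
        6.78255004e-03, -1.45636864e-04]), 'tcp_pos': array([ 0.29994086, -0.60417195,  0.23662622]), 'eef_rot': array([ 94.6700935 ,  89.90538522, 121.0666023 ]), 'contact_force': array([0.71565523, 1.26894339, 0.00738259]), 'moment': array([-0.00465739, -0.02751005,  0.03637422]), 'gripper_width': 0.08756943871024564}
scene {'vertical_fov': 42.65567908608937, 'cx': 321.1129213093784, 'cy': 241.9390504327642, 'dist': array([-0.10550467,  0.        ,  0.        ,  0.        ,  0.        ]), 'R': array([[ 0.15057627,  0.98842058,  0.0187497 ],
       [ 0.76070052, -0.10373051, -0.64076103],
       [-0.63139647,  0.11074631, -0.7675114 ]]), 't': array([-0.10614267, -0.35820236,  1.5794337 ])}
top {'vertical_fov': 44.42222343415194, 'cx': 317.9436172876803, 'cy': 239.76994794018668, 'dist': array([-0.14604262,  0.        ,  0.        ,  0.        ,  0.        ]), 'R': array([[-0.01654189, -0.99946851, -0.02809034],
       [-0.9928263 ,  0.01974624, -0.11792384],
       [ 0.11841584,  0.02593814, -0.99262526]]), 't': array([0.04672995, 0.54352766, 1.0634921 ])}
```

View pics/scene0.png

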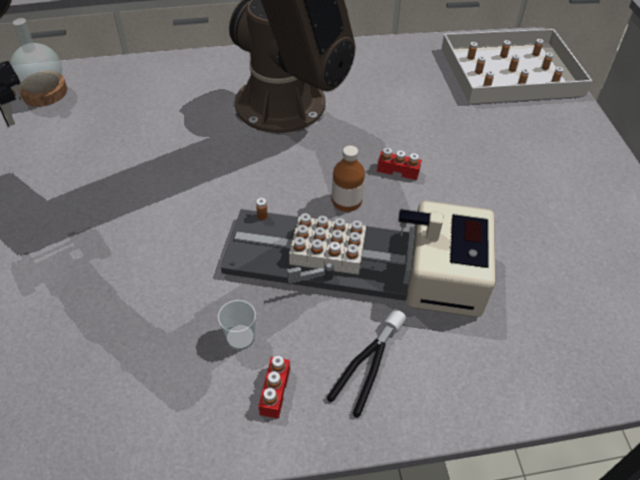

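View pics/top0.png

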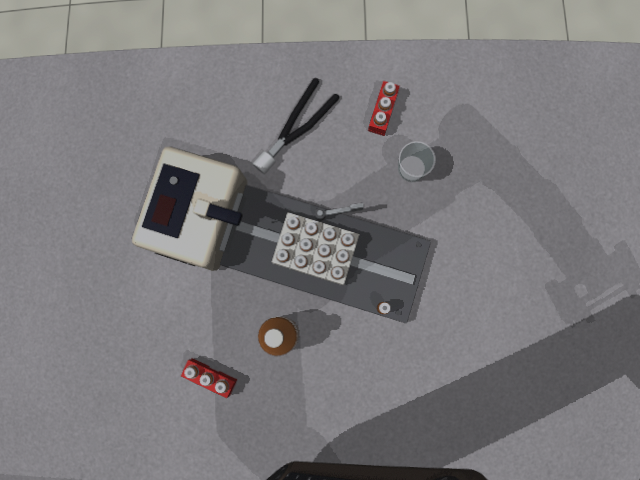

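The top view shows the white four-carrier row at about (315,248). The keeper hub is near (320,213), its tab near (360,206), and the spare vial at (384,308). The candidates for "carrier" are the white row and the two red look-alikes at (384,108) and (209,378). I choose the white row astride the rail, and check it in a close crop.

```bash
cat > h.py <<'E'
import numpy as np, cv2
from plant import r
def KD(n):
    m=r.camera_model(n); f=240/np.tan(np.radians(m['vertical_fov']/2))
    return np.array([[f,0,m['cx']],[0,f,m['cy']],[0,0,1.]]),np.array(m['dist']),np.array(m['R']),np.array(m['t'])
def onz(n,px,z):
    K,D,R,t=KD(n); u=cv2.undistortPoints(np.array(px,float).reshape(-1,1,2),K,D).reshape(-1,2)
    c=-R.T@t; d=np.c_[u,np.ones(len(u))]@R
    return c+d*((z-c[2])/d[:,2])[:,None]
def proj(n,X):
    K,D,R,t=KD(n); return cv2.projectPoints(np.array(X,float).reshape(-1,1,3),cv2.Rodrigues(R)[0],t,K,D)[0].reshape(-1,2)
def cloud(n,d):
    K,D,R,t=KD(n); v,u=np.mgrid[:480,:640]; p=cv2.undistortPoints(np.stack([u,v],-1).reshape(-1,1,2).astype(float),K,D).reshape(480,640,2)
    return (np.dstack([p,np.ones((480,640))])*d[...,None]-t)@R
E
python3 - <<'E'
from h import *
p,d=r.capture("top"); np.save("top0.npy",d)
c=cv2.resize(p[130:340,130:450,::-1],None,fx=2.5,fy=2.5,interpolation=cv2.INTER_CUBIC); cv2.imwrite("pics/topcrop.png",c)
X=cloud("top",d)
for q in ("feeder","carrier_1","keeper","keeper_pivot","keeper_tab","spare_vial","beaker","bottle","crimper","end_stop"):
    for cam in("top",):
        for o in r.spot_point(cam,q)[:5]: 
            u,v=np.array(o['centre']); print(q,round(o['score'],2),np.round((u,v),1),X[int(round(v)),int(round(u))].round(3))
print(r.get_state()['time_s'])
E
```

```text
carrier_1 0.69 [342.3 259. ] [ 0.503 -0.006  0.088]
carrier_1 0.61 [323.5 255.1] [0.511 0.025 0.082]
carrier_1 0.6 [290.  242.1] [0.535 0.085 0.088]
carrier_1 0.56 [209.7 378.1] [0.293 0.236 0.052]Traceback (most recent call last):
  File "<stdin>", line 7, in <module>
ValueError: it knows: beaker, bottle, carrier, crimper, end_stop, feeder, keeper_pivot, keeper_tab, spare_vial
```

View pics/topcrop.png

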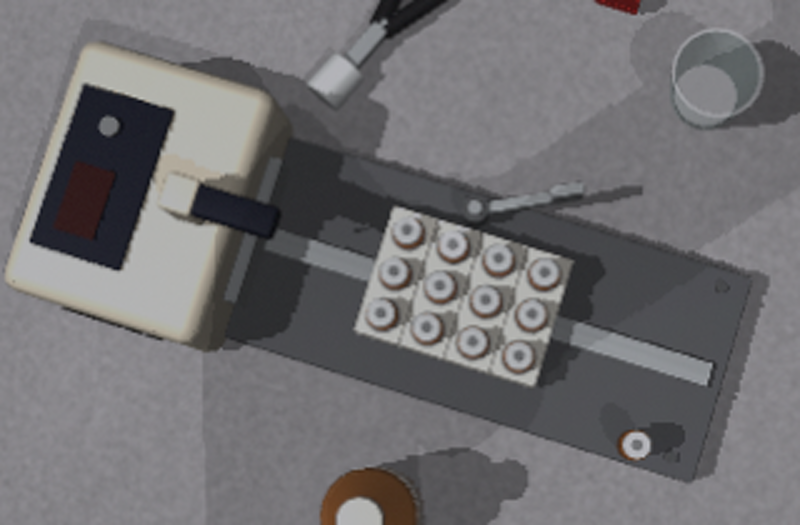

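The crop confirms the white row at crop centre (465,295), with the keeper hub at (475,208) and tab at (567,188), and the rail's near end at (713,372).

```bash
python3 - <<'E'
from h import *
g=lambda L:np.array(L)/2.5+130-0.3
A=g([(407,231),(453,245),(499,259),(544,273)]);B=g([(397,272),(440,286),(486,300),(532,315)]);C=g([(382,313),(427,327),(472,341),(520,355)])
W=onz("top",np.r_[A,B,C],.086)[:,:2].reshape(3,4,2)
print(W.round(4)); 
dirs=[np.polyfit(range(4),W[i],1)[0] for i in range(3)]; print("along",np.array(dirs).round(4),[np.degrees(np.arctan2(-v[1],-v[0])).round(2) for v in dirs])
v=-np.mean(dirs,0); yaw=np.arctan2(v[1],v[0])-np.pi/2; print("yaw",np.degrees(yaw),"pitch",np.hypot(*v), "row centre",W.mean((0,1)))
fy=np.array([-np.sin(yaw),np.cos(yaw)]);fx=np.array([np.cos(yaw),np.sin(yaw)])
rail=onz("top",g([(715,361),(710,384)]),.038)[:,:2]; print("rail end",rail, "end centre",rail.mean(0))
dc=onz("top",g([(752,270),(690,474)]),.03)[:,:2]; print("deck corners",dc, np.hypot(*(dc[0]-dc[1])))
d0=dc[0]-fx*.08+fy*.216; d1=dc[1]+fx*.08+fy*.216; r0=rail.mean(0)+fy*.205; print("origin est",d0,d1,r0)
piv=onz("top",g([(475,208)]),.062)[0,:2]; print("origin from pivot",piv-fx*.064+fy*.004)
o=np.mean([d0,d1,r0],0)
print("row feeder x,y",(W.mean((0,1))-o)@fx,(W.mean((0,1))-o)@fy)
tab=onz("top",g([(567,188)]),.077)[0,:2]; print("tab",tab,"rel piv feeder",(tab-piv)@fx,(tab-piv)@fy)
for q in ("feeder","keeper_pivot","keeper_tab","spare_vial","beaker","bottle","crimper","end_stop"):
    for o in r.spot_point("top",q)[:2]: print(q,round(o['score'],2),np.round(o['centre'],1))
E
```

```text
[[[ 0.5706  0.0803]
  [ 0.5598  0.0476]
  [ 0.5491  0.0151]
  [ 0.5385 -0.0166]]

 [[ 0.5413  0.0877]
  [ 0.5306  0.0573]
  [ 0.52    0.0248]
  [ 0.5087 -0.0075]]

 [[ 0.5122  0.0987]
  [ 0.5016  0.0669]
  [ 0.4911  0.0352]
  [ 0.4806  0.0016]]]
along [[-0.0107 -0.0323]
 [-0.0108 -0.0318]
 [-0.0105 -0.0323]] [np.float64(71.68), np.float64(71.22), np.float64(71.96)]
yaw -18.377046404651615 pitch 0.03388499273079438 row centre [0.52534998 0.04092656]
rail end [[ 0.47636969 -0.14248765]
 [ 0.45950326 -0.13823607]] end centre [ 0.46793648 -0.14036186]
deck corners [[ 0.5443358  -0.17378136]
 [ 0.39376858 -0.12248572]] 0.15906517986261173
origin est [0.53651369 0.05642467] [0.53778685 0.05727728] [0.5325666  0.05418363]
origin from pivot [0.53065869 0.05601037]
row feeder x,y -0.005008365587072527 -0.017507105286385546
tab [ 0.60086725 -0.03482684] rel piv feeder 0.031266234648694845 -0.060070160843263797
keeper_pivot 0.72 [319.8 216.5]
keeper_tab 0.57 [357.2 208.1]
spare_vial 0.52 [382.7 309.9]
beaker 0.92 [408.4 167. ]
bottle 0.73 [283.5 334.3]
crimper 0.92 [294.5 131.5]
end_stop 0.6 [239.4 225. ]
```

```bash
python3 - <<'E'
from h import *
p,d=r.capture("scene"); 
c=cv2.resize(p[180:320,210:510,::-1],None,fx=2.6,fy=2.6,interpolation=cv2.INTER_CUBIC); cv2.imwrite("pics/scrop.png",c)
p,d=r.capture("top"); 
c=cv2.resize(p[200:340,260:440,::-1],None,fx=4.2,fy=4.2,interpolation=cv2.INTER_CUBIC); cv2.imwrite("pics/tcrop2.png",c)
E
```

```text
(no output)
```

View pics/scrop.png

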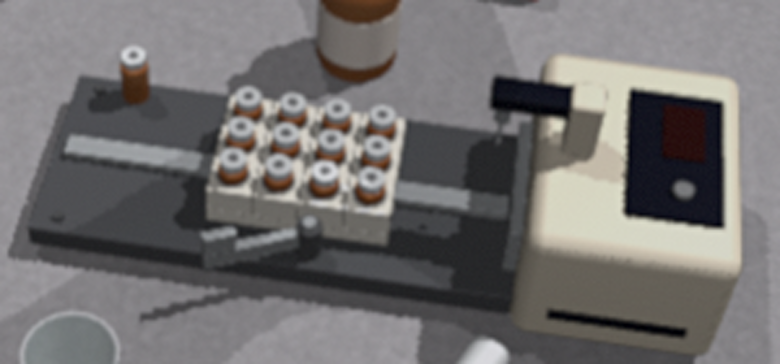

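View pics/tcrop2.png

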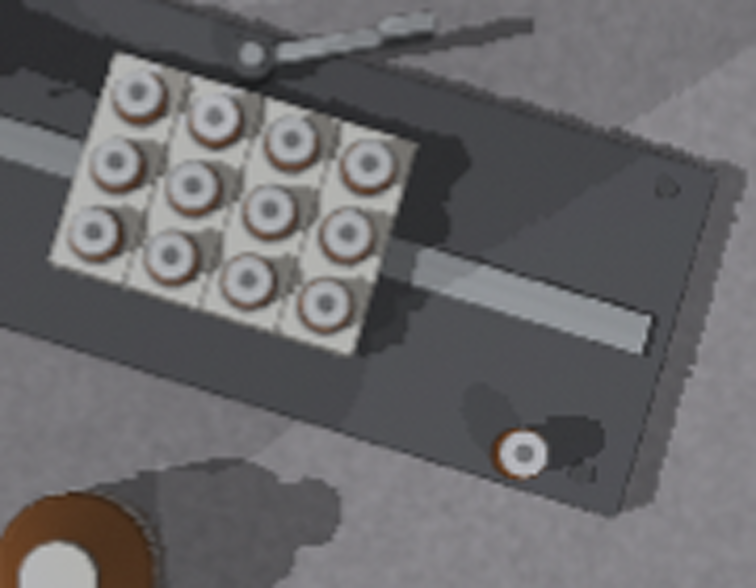

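```bash
cat > fit.py <<'E'
from h import *
from scipy.optimize import least_squares
gt=lambda L:np.array(L,float)/4.2+np.array([260,200])-.4
gs=lambda L:np.array(L,float)/2.6+np.array([210,180])-.3
ct=gt([(138,96),(214,120),(292,142),(368,166),(117,163),(193,187),(269,212),(347,236),(94,233),(171,258),(247,282),(325,305)])
cs=gs([(382,118),(337,111),(292,104),(248,95),(377,150),(331,142),(286,135),(240,127),(371,181),(325,173),(279,167),(232,158)])
# top: first index = nearest sampler, rows +x->-x ; scene: rows far(top of image)= -x side
ft=gt([(718,172),(613,515),(652,315),(642,353),(252,55)]); fs=gs([(32,230),(80,78),(65,158),(67,137),(310,222)])
F=np.array([(.08,-.216,.03),(-.08,-.216,.03),(.009,-.205,.038),(-.009,-.205,.038),(.064,-.004,.062)])
cs=np.r_[cs[8:],cs[4:8],cs[:4]]
def T(p,L): 
    c,s=np.cos(p[2]),np.sin(p[2]); L=np.asarray(L); return np.c_[p[0]+c*L[:,0]-s*L[:,1],p[1]+s*L[:,0]+c*L[:,1],L[:,2]]
def caps(p): return np.array([(p[3]+sx*p[5]+p[6]*0,p[4]+(1.5-i)*.034,.086) for sx in(1,0,-1) for i in range(4)])
def res(p):
    o=p[6:8]; e=[]
    for n,f,c,sh in(("top",ft,ct,p[6:8]),("scene",fs,cs,p[8:10])):
        e+=[((proj(n,T(p,F))+sh-f)).ravel(),((proj(n,T(p,caps(p)))+sh-c)).ravel()]
    return np.r_[np.concatenate(e),p[6:10]/1.0]
s=least_squares(res,[.534,.056,np.radians(-18.5),0,-.0175,.03,0,0,0,0],loss='soft_l1') if __name__=="__main__" else None
if s:
    p=s.x; print(p.round(4),"yaw",np.degrees(p[2])); e=res(p)[:-4].reshape(-1,2); print(e.round(1).tolist())
    np.save("fp.npy",p[:6])
    inv=lambda w:((w[0]-p[0])*np.cos(p[2])+(w[1]-p[1])*np.sin(p[2]),-(w[0]-p[0])*np.sin(p[2])+(w[1]-p[1])*np.cos(p[2]))
    sh=p[6:8]
    for nm,px,z in(("tabTip",gt([(436,22)]),.077),("tabIn",gt([(382,30)]),.077),("spare",gt([(524,453)]),.076),("bottlecap",[(273.5,338.5)],.15),("beakerrim",[(417,160)],.075),("beakerbase",[(411,167)],.0)):
        w=onz("top",np.array(px)-sh,z)[0]; print(nm,w.round(4),np.round(inv(w),4))
E
python3 fit.py
python3 - <<'E'
from plant import r
from scipy.spatial.transform import Rotation as R
import numpy as np
s=r.get_state();M=R.from_euler('xyz',s['eef_rot'],degrees=True).as_matrix();print(M.round(3),s['time_s'])
E
```

```text
[ 0.5315  0.056  -0.3196 -0.0014 -0.0165  0.0309 -0.3745  0.0553 -0.4524
  0.2738] yaw -18.31432690291098
[[-0.1, -0.3], [0.6, 0.4], [-0.1, -0.0], [-0.5, 0.3], [-0.3, -0.2], [0.1, -0.2], [0.2, -0.3], [-0.1, 0.0], [0.1, -0.1], [-0.1, 0.3], [-0.0, 0.2], [0.2, -0.1], [-0.0, -0.2], [0.1, 0.2], [-0.0, -0.1], [0.2, -0.1], [0.1, 0.1], [-2.0, 0.2], [0.0, -0.4], [-0.3, -1.3], [1.2, 0.1], [0.1, 2.7], [-0.1, -0.6], [-0.1, -0.1], [-0.1, -0.3], [0.4, 0.7], [-0.2, -0.9], [0.0, -0.3], [-0.0, -0.1], [0.4, 0.6], [-0.0, -0.4], [0.1, -0.1], [0.3, 0.2], [0.2, 1.3]]
tabTip [ 0.6008 -0.0479  0.077 ] [ 0.0985 -0.0769]
tabIn [ 0.5978 -0.0247  0.077 ] [ 0.0883 -0.0558]
spare [ 0.4164 -0.0804  0.076 ] [-0.0664 -0.1657]
bottlecap [0.3685 0.1089 0.15  ] [-0.1714 -0.001 ]
beakerrim [ 0.6824 -0.1483  0.075 ] [ 0.2075 -0.1466]
beakerbase [ 0.6878 -0.1472  0.    ] [ 0.2122 -0.1438]
[[ 0.    -0.445  0.896]
 [-0.     0.896  0.445]
 [-1.    -0.    -0.   ]] 0.75
```

The fit puts the feeder at (0.5315, 0.056), yaw -18.3°, with residuals mostly under 1 px. The row centre is at feeder y = -16.5 mm, so it has to travel about 88 mm. The keeper is at about 2.0 rad. First I turn the tool and shut the fingers.

>>> arm_command:
  plan:
    - {"wx": -1}
    - {"wx": -1}
    - {"wx": -1}
    - {"wx": -1}
    - {"wx": -1}
    - {"wx": -1}
    - {"wx": -1}
    - {"wx": -1}
    - {"wx": -1}
    - {"wx": -0.9}
  fingers: 1
  force: 15

```text
schema error: expected keys dx, dy, dz, wx, wy, wz
```

```bash
cat > tgt.py <<'E'
import sys
from h import *
from scipy.spatial.transform import Rotation as Ro
p=np.load("fp.npy")
def show(fx,fy,ztip):
    s=r.get_state();M=Ro.from_euler('xyz',s['eef_rot'],degrees=True).as_matrix()
    c,n=np.cos(p[2]),np.sin(p[2]); w=np.array([p[0]+c*fx-n*fy,p[1]+n*fx+c*fy,ztip+r.tcp_to_tips])
    G=np.c_[[0,0,-1],[-c,-n,0],[-n,c,0]]
    rv=Ro.from_matrix(M.T@G).as_rotvec()
    d=s['tcp_pos']-np.array([p[0],p[1],0]); 
    print("t",s['time_s'].__round__(2) ,"tool shift/0.02",((M.T@(w-s['tcp_pos']))/.02).round(2),"turn/.08",(rv/.08).round(2),"feeder tcp mm",np.round([1e3*(c*d[0]+n*d[1]),1e3*(-n*d[0]+c*d[1]),1e3*(d[2]-r.tcp_to_tips)],1),"F",(G.T@s['contact_force']).round(2),"w",s['gripper_width'].__round__(4))
if __name__=="__main__": show(*map(float,sys.argv[1:4]))
E
python3 tgt.py 0 -.125 .15
```

```text
t 0.75 tool shift/0.02 [ 3.83 20.   20.65] turn/.08 [-9.88 -0.    0.  ] feeder tcp mm [ -12.1 -699.8  226.6] F [-0.37 -0.77 -0.65] w 0.0875
```

>>> arm_command:
  plan:
    - {"dx": 0,"dy": 0,"dz": 0,"wx": -1,"wy": 0,"wz": 0}
    - {"dx": 0,"dy": 0,"dz": 0,"wx": -1,"wy": 0,"wz": 0}
    - {"dx": 0,"dy": 0,"dz": 0,"wx": -1,"wy": 0,"wz": 0}
    - {"dx": 0,"dy": 0,"dz": 0,"wx": -1,"wy": 0,"wz": 0}
    - {"dx": 0,"dy": 0,"dz": 0,"wx": -1,"wy": 0,"wz": 0}
    - {"dx": 0,"dy": 0,"dz": 0,"wx": -1,"wy": 0,"wz": 0}
    - {"dx": 0,"dy": 0,"dz": 0,"wx": -1,"wy": 0,"wz": 0}
    - {"dx": 0,"dy": 0,"dz": 0,"wx": -1,"wy": 0,"wz": 0}
    - {"dx": 0,"dy": 0,"dz": 0,"wx": -1,"wy": 0,"wz": 0}
    - {"dx": 0,"dy": 0,"dz": 0,"wx": -0.9,"wy": 0,"wz": 0}
  fingers: 1
  force: 15

```text
time_s: 1.58
tcp_pos: [0.3001, -0.6045, 0.2378]
eef_rot: [-110.0, 90.0, -36.2]
contact_force: [0.5, 0.0, 0.5]
gripper_width: 0.0266
```

```bash
python3 tgt.py 0 -.125 .15
```

```text
t 1.58 tool shift/0.02 [ 3.84 -1.67 28.7 ] turn/.08 [ 0.46 -0.    0.  ] feeder tcp mm [ -12.1 -699.8  226.8] F [-0.49 -0.45  0.17] w 0.0266
```

>>> arm_command:
  plan:
    - {"dx": 0,"dy": 0,"dz": 1,"wx": 0.2,"wy": 0,"wz": 0}
    - {"dx": 0,"dy": 0,"dz": 1,"wx": 0.2,"wy": 0,"wz": 0}
    - {"dx": 0,"dy": 0,"dz": 1,"wx": 0,"wy": 0,"wz": 0}
    - {"dx": 0,"dy": -0.1,"dz": 1,"wx": 0,"wy": 0,"wz": 0}
    - {"dx": 0,"dy": -0.1,"dz": 1,"wx": 0,"wy": 0,"wz": 0}
    - {"dx": 0,"dy": -0.1,"dz": 1,"wx": 0,"wy": 0,"wz": 0}
    - {"dx": 0,"dy": -0.1,"dz": 1,"wx": 0,"wy": 0,"wz": 0}
    - {"dx": 0,"dy": -0.1,"dz": 1,"wx": 0,"wy": 0,"wz": 0}
    - {"dx": 0,"dy": -0.1,"dz": 1,"wx": 0,"wy": 0,"wz": 0}
    - {"dx": 0,"dy": -0.1,"dz": 1,"wx": 0,"wy": 0,"wz": 0}
    - {"dx": 0,"dy": -0.1,"dz": 1,"wx": 0,"wy": 0,"wz": 0}
    - {"dx": 0,"dy": -0.1,"dz": 1,"wx": 0,"wy": 0,"wz": 0}
    - {"dx": 0,"dy": -0.1,"dz": 1,"wx": 0,"wy": 0,"wz": 0}
    - {"dx": 0,"dy": -0.1,"dz": 1,"wx": 0,"wy": 0,"wz": 0}
    - {"dx": 0,"dy": -0.1,"dz": 1,"wx": 0,"wy": 0,"wz": 0}
    - {"dx": 0,"dy": -0.1,"dz": 1,"wx": 0,"wy": 0,"wz": 0}
    - {"dx": 0,"dy": -0.1,"dz": 1,"wx": 0,"wy": 0,"wz": 0}
    - {"dx": 0,"dy": -0.1,"dz": 1,"wx": 0,"wy": 0,"wz": 0}
    - {"dx": 0,"dy": -0.1,"dz": 1,"wx": 0,"wy": 0,"wz": 0}
    - {"dx": 0,"dy": -0.1,"dz": 1,"wx": 0,"wy": 0,"wz": 0}

```text
time_s: 3.25
tcp_pos: [0.4587, -0.2201, 0.2391]
eef_rot: [-92.8, 89.7, -21.0]
contact_force: [0.7, 0.1, 0.3]
gripper_width: 0.0008
```

```bash
python3 tgt.py 0 -.125 .15
```

```text
t 3.25 tool shift/0.02 [3.9  0.87 8.  ] turn/.08 [ 0.04 -0.    0.07] feeder tcp mm [  17.7 -285.   228.1] F [-0.32 -0.63  0.35] w 0.0008
```

>>> arm_command:
  plan:
    - {"dx": 0.4,"dy": 0.1,"dz": 1,"wx": 0,"wy": 0,"wz": 0}
    - {"dx": 0.4,"dy": 0.1,"dz": 1,"wx": 0,"wy": 0,"wz": 0}
    - {"dx": 0.4,"dy": 0.1,"dz": 1,"wx": 0,"wy": 0,"wz": 0}
    - {"dx": 0.4,"dy": 0.1,"dz": 1,"wx": 0,"wy": 0,"wz": 0}
    - {"dx": 0.4,"dy": 0.1,"dz": 1,"wx": 0,"wy": 0,"wz": 0}
    - {"dx": 0.4,"dy": 0.1,"dz": 1,"wx": 0,"wy": 0,"wz": 0}
    - {"dx": 0.4,"dy": 0.1,"dz": 1,"wx": 0,"wy": 0,"wz": 0}
    - {"dx": 0.4,"dy": 0.1,"dz": 0.8,"wx": 0,"wy": 0,"wz": 0}
    - {"dx": 0.4,"dy": 0,"dz": 0,"wx": 0,"wy": 0,"wz": 0}

```text
time_s: 4.0
tcp_pos: [0.4972, -0.0567, 0.1687]
eef_rot: [-77.8, 89.1, -5.8]
contact_force: [0.2, 0.4, -0.2]
gripper_width: 0.0004
```

```bash
python3 tgt.py 0 -.125 .045; python3 - <<'E'
from h import *
p,d=r.capture("top"); cv2.imwrite("pics/top1.png",p[:,:,::-1])
p,d=r.capture("wrist"); cv2.imwrite("pics/wrist1.png",p[:,:,::-1])
E
```

```text
t 4.0 tool shift/0.02 [ 5.63  0.23 -0.38] turn/.08 [0.08 0.04 0.19] feeder tcp mm [   2.8 -117.7  157.7] F [ 0.19 -0.07  0.4 ] w 0.0004
```

View pics/wrist1.png

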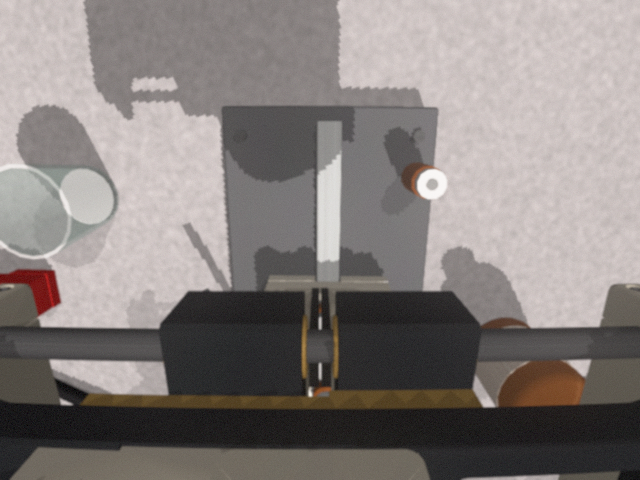

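View pics/top1.png

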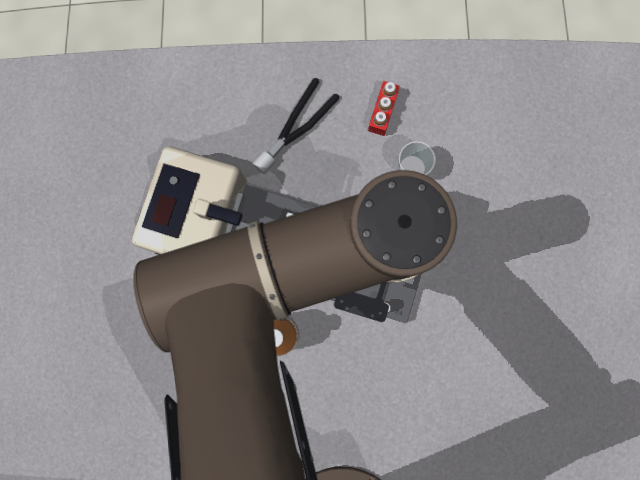

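```bash
python3 - <<'E'
from h import *
p,d=r.capture("top"); X=cloud("top",d)
for u,v in((405,222),(330,245),(275,270),(200,300),(160,290),(220,400),(277,330)): print(u,v,X[v,u].round(3))
p,d=r.capture("scene"); cv2.imwrite("pics/scene1.png",p[:,:,::-1])
E
```

```text
405 222 [ 0.491 -0.056  0.599]
330 245 [0.474 0.011 0.579]
275 270 [0.452 0.063 0.579]
200 300 [0.425 0.131 0.589]
160 290 [0.435 0.171 0.582]
220 400 [0.345 0.099 0.661]
277 330 [0.382 0.104 0.147]
```

View pics/scene1.png

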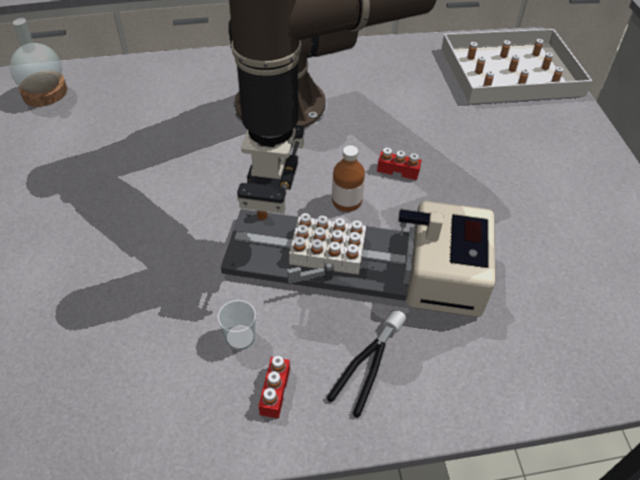

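The gripper is behind the row and the arm links are well above the bottle. I descend behind carrier 4.

>>> arm_command:
  plan:
    - {"dx": 0.9,"dy": 0.05,"dz": 0,"wx": 0.08,"wy": 0.04,"wz": 0.19}
    - {"dx": 0.9,"dy": 0.05,"dz": -0.05,"wx": 0,"wy": 0,"wz": 0}
    - {"dx": 0.9,"dy": 0.05,"dz": 0,"wx": 0,"wy": 0,"wz": 0}
    - {"dx": 0.9,"dy": 0.05,"dz": 0,"wx": 0,"wy": 0,"wz": 0}
    - {"dx": 0.9,"dy": 0,"dz": 0,"wx": 0,"wy": 0,"wz": 0}
    - {"dx": 0.8,"dy": 0,"dz": 0,"wx": 0,"wy": 0,"wz": 0}
    - {"dx": 0.1,"dy": 0,"dz": 0,"wx": 0,"wy": 0,"wz": 0}

```text
time_s: 4.78
tcp_pos: [0.4968, -0.0644, 0.064]
eef_rot: [-65.5, 89.3, 5.7]
contact_force: [-0.4, -0.4, -0.3]
gripper_width: 0.0003
```

```bash
python3 tgt.py 0 -.0945 .045
```

```text
t 4.78 tool shift/0.02 [0.4  0.26 1.53] turn/.08 [-0.11  0.06  0.13] feeder tcp mm [   4.9 -125.2   53. ] F [ 0.34  0.26 -0.51] w 0.0003
```

>>> arm_command:
  plan:
    - {"dx": 0.3,"dy": 0.2,"dz": 0.2,"wx": -0.1,"wy": 0.05,"wz": 0.1}
    - {"dx": 0.1,"dy": 0.05,"dz": 0.2,"wx": 0,"wy": 0,"wz": 0}
    - {"dx": 0,"dy": 0,"dz": 0.2,"wx": 0,"wy": 0,"wz": 0}
    - {"dx": 0,"dy": 0,"dz": 0.2,"wx": 0,"wy": 0,"wz": 0}
    - {"dx": 0,"dy": 0,"dz": 0,"wx": 0,"wy": 0,"wz": 0}

```text
time_s: 5.2
tcp_pos: [0.4992, -0.0475, 0.0585]
eef_rot: [-71.5, 89.7, 0.1]
contact_force: [0.4, -0.4, 0.8]
gripper_width: 0.0003
```

```bash
python3 tgt.py 0 -.0945 .045;python3 - <<'E'
from h import *
p,d=r.capture("scene"); cv2.imwrite("pics/s2.png",cv2.resize(p[150:320,200:440,::-1],None,fx=3,fy=3))
E
```

```text
t 5.2 tool shift/0.02 [0.12 0.1  0.7 ] turn/.08 [-0.03  0.02  0.06] feeder tcp mm [   1.9 -108.5   47.5] F [-0.77 -0.45 -0.23] w 0.0003
```

View pics/s2.png

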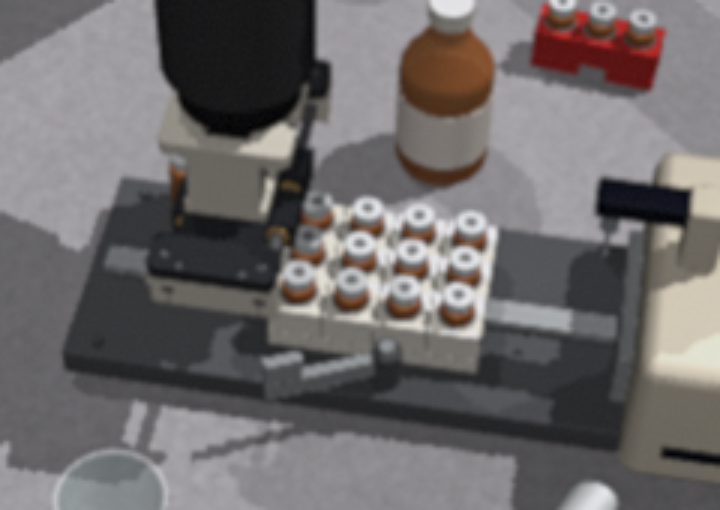

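>>> arm_command:
  plan:
    - {"dx": 0.1,"dy": 0.1,"dz": 0.1,"wx": 0,"wy": 0,"wz": 0.05}
    - {"dx": 0,"dy": 0,"dz": 0.1,"wx": 0,"wy": 0,"wz": 0}
    - {"dx": 0,"dy": 0,"dz": 0.1,"wx": 0,"wy": 0,"wz": 0}
    - {"dx": 0,"dy": 0,"dz": 0.1,"wx": 0,"wy": 0,"wz": 0}
    - {"dx": 0,"dy": 0,"dz": 0.1,"wx": 0,"wy": 0,"wz": 0}
    - {"dx": 0,"dy": 0,"dz": 0.1,"wx": 0,"wy": 0,"wz": 0}
    - {"dx": 0,"dy": 0,"dz": 0.1,"wx": 0,"wy": 0,"wz": 0}
    - {"dx": 0,"dy": 0,"dz": 0.12,"wx": 0,"wy": 0,"wz": 0}
    - {"dx": 0,"dy": 0,"dz": 0.12,"wx": 0,"wy": 0,"wz": 0}
    - {"dx": 0,"dy": 0,"dz": 0.12,"wx": 0,"wy": 0,"wz": 0}
    - {"dx": 0,"dy": 0,"dz": 0.12,"wx": 0,"wy": 0,"wz": 0}
    - {"dx": 0,"dy": 0,"dz": 0.12,"wx": 0,"wy": 0,"wz": 0}
    - {"dx": 0,"dy": 0,"dz": 0.12,"wx": 0,"wy": 0,"wz": 0}
    - {"dx": 0,"dy": 0,"dz": 0.12,"wx": 0,"wy": 0,"wz": 0}

```text
time_s: 6.42
tcp_pos: [0.5076, -0.0151, 0.0577]
eef_rot: [-42.8, 89.9, 28.8]
contact_force: [-0.1, -1.6, 0.6]
gripper_width: 0.0006
```

```bash
python3 tgt.py 0 -.0055 .045;python3 - <<'E'
from h import *
p,d=r.capture("scene"); cv2.imwrite("pics/s3.png",cv2.resize(p[150:320,200:440,::-1],None,fx=3,fy=3))
E
```

```text
t 6.42 tool shift/0.02 [ 0.09 -0.01  3.48] turn/.08 [-0.02  0.02  0.02] feeder tcp mm [ -0.3 -75.   46.7] F [-0.63 -0.38 -1.52] w 0.0006
```

View pics/s3.png

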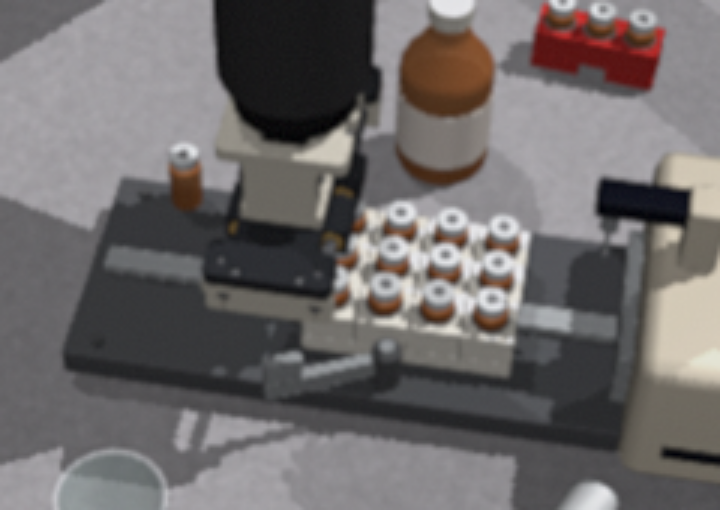

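The row is moving as one, with the right-hand end at crop x ≈ 525, up from 490. The push force is about 1.5 N.

>>> arm_command:
  plan:
    - {"dx": 0,"dy": 0,"dz": 0.12,"wx": 0,"wy": 0,"wz": 0}
    - {"dx": 0,"dy": 0,"dz": 0.12,"wx": 0,"wy": 0,"wz": 0}
    - {"dx": 0,"dy": 0,"dz": 0.12,"wx": 0,"wy": 0,"wz": 0}
    - {"dx": 0,"dy": 0,"dz": 0.12,"wx": 0,"wy": 0,"wz": 0}
    - {"dx": 0,"dy": 0,"dz": 0.12,"wx": 0,"wy": 0,"wz": 0}
    - {"dx": 0,"dy": 0,"dz": 0.12,"wx": 0,"wy": 0,"wz": 0}
    - {"dx": 0,"dy": 0,"dz": 0.12,"wx": 0,"wy": 0,"wz": 0}
    - {"dx": 0,"dy": 0,"dz": 0.12,"wx": 0,"wy": 0,"wz": 0}
    - {"dx": 0,"dy": 0,"dz": 0.12,"wx": 0,"wy": 0,"wz": 0}
    - {"dx": 0,"dy": 0,"dz": 0.12,"wx": 0,"wy": 0,"wz": 0}
    - {"dx": 0,"dy": 0,"dz": 0.12,"wx": 0,"wy": 0,"wz": 0}
    - {"dx": 0,"dy": 0,"dz": 0.12,"wx": 0,"wy": 0,"wz": 0}
    - {"dx": 0,"dy": 0,"dz": 0.12,"wx": 0,"wy": 0,"wz": 0}
    - {"dx": 0,"dy": 0,"dz": 0.12,"wx": 0,"wy": 0,"wz": 0}
    - {"dx": 0,"dy": 0,"dz": 0.12,"wx": 0,"wy": 0,"wz": 0}
    - {"dx": 0,"dy": 0,"dz": 0.12,"wx": 0,"wy": 0,"wz": 0}
    - {"dx": 0,"dy": 0,"dz": 0.12,"wx": 0,"wy": 0,"wz": 0}
    - {"dx": 0,"dy": 0,"dz": 0.12,"wx": 0,"wy": 0,"wz": 0}
    - {"dx": 0,"dy": 0,"dz": 0.12,"wx": 0,"wy": 0,"wz": 0}
    - {"dx": 0,"dy": 0,"dz": 0.12,"wx": 0,"wy": 0,"wz": 0}

```text
time_s: 8.13
tcp_pos: [0.5244, 0.0356, 0.0577]
eef_rot: [-41.1, 89.9, 30.5]
contact_force: [-0.2, -1.8, 0.1]
gripper_width: 0.0004
```

```bash
python3 tgt.py 0 -.0055 .045;python3 - <<'E'
from h import *
p,d=r.capture("scene"); cv2.imwrite("pics/s4.png",cv2.resize(p[150:320,220:460,::-1],None,fx=3,fy=3))
E
```

```text
t 8.13 tool shift/0.02 [ 0.09 -0.01  0.81] turn/.08 [-0.02  0.02  0.02] feeder tcp mm [ -0.3 -21.7  46.7] F [-0.13 -0.42 -1.79] w 0.0004
```

View pics/s4.png

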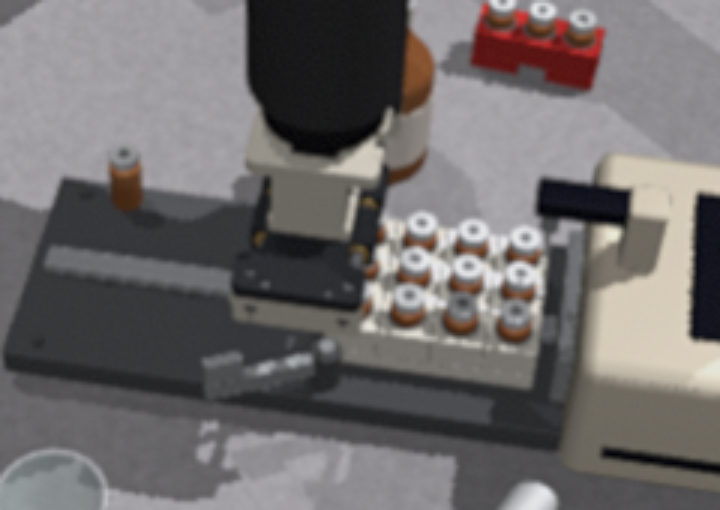

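About 16 mm is left. I go slower now and watch the force.

>>> arm_command:
  plan:
    - {"dx": 0,"dy": 0,"dz": 0.08,"wx": 0,"wy": 0,"wz": 0}
    - {"dx": 0,"dy": 0,"dz": 0.08,"wx": 0,"wy": 0,"wz": 0}
    - {"dx": 0,"dy": 0,"dz": 0.08,"wx": 0,"wy": 0,"wz": 0}
    - {"dx": 0,"dy": 0,"dz": 0.08,"wx": 0,"wy": 0,"wz": 0}
    - {"dx": 0,"dy": 0,"dz": 0.08,"wx": 0,"wy": 0,"wz": 0}
    - {"dx": 0,"dy": 0,"dz": 0.08,"wx": 0,"wy": 0,"wz": 0}
    - {"dx": 0,"dy": 0,"dz": 0.08,"wx": 0,"wy": 0,"wz": 0}
    - {"dx": 0,"dy": 0,"dz": 0.06,"wx": 0,"wy": 0,"wz": 0}
    - {"dx": 0,"dy": 0,"dz": 0.06,"wx": 0,"wy": 0,"wz": 0}

```text
time_s: 8.93
tcp_pos: [0.5276, 0.0475, 0.0575]
eef_rot: [163.3, 89.8, -125.0]
contact_force: [-0.4, -6.9, 2.2]
gripper_width: 0.0009
```

```bash
python3 tgt.py 0 -.0055 .045
```

```text
t 8.93 tool shift/0.02 [ 0.08 -0.05  0.19] turn/.08 [-0.01 -0.04 -0.01] feeder tcp mm [-1.  -9.4 46.5] F [-2.18 -1.75 -6.69] w 0.0009
```

>>> arm_command:
  plan:
    - {"dx": 0,"dy": 0,"dz": 0.06,"wx": 0,"wy": 0,"wz": 0}
    - {"dx": 0,"dy": 0,"dz": 0.06,"wx": 0,"wy": 0,"wz": 0}
    - {"dx": 0,"dy": 0,"dz": 0.06,"wx": 0,"wy": 0,"wz": 0}
    - {"dx": 0,"dy": 0,"dz": 0.06,"wx": 0,"wy": 0,"wz": 0}

```text
time_s: 9.27
tcp_pos: [0.5265, 0.0478, 0.0571]
eef_rot: [157.0, 89.3, -131.4]
contact_force: [-0.7, -7.2, 1.4]
gripper_width: 0.0005
```

```bash
python3 tgt.py 0 -.0055 .045; python3 - <<'E'
from h import *
p,d=r.capture("scene"); cv2.imwrite("pics/s5.png",cv2.resize(p[170:300,290:450,::-1],None,fx=4.5,fy=4.5,interpolation=cv2.INTER_CUBIC))
p,d=r.capture("top"); cv2.imwrite("pics/t5.png",cv2.resize(p[150:310,200:360,::-1],None,fx=3.5,fy=3.5,interpolation=cv2.INTER_CUBIC))
E
```

```text
t 9.27 tool shift/0.02 [ 0.05 -0.11  0.2 ] turn/.08 [-0.02 -0.14 -0.06] feeder tcp mm [-2.1 -9.4 46.1] F [-1.36 -1.58 -7.03] w 0.0005
```

View pics/s5.png

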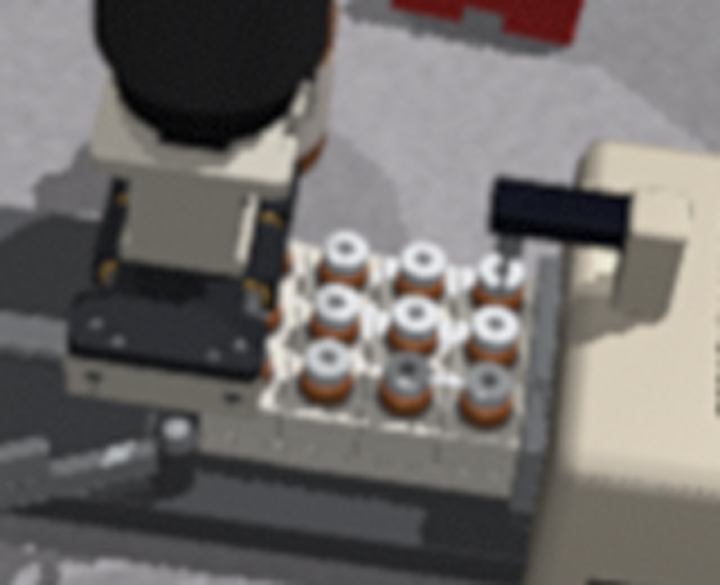

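View pics/t5.png

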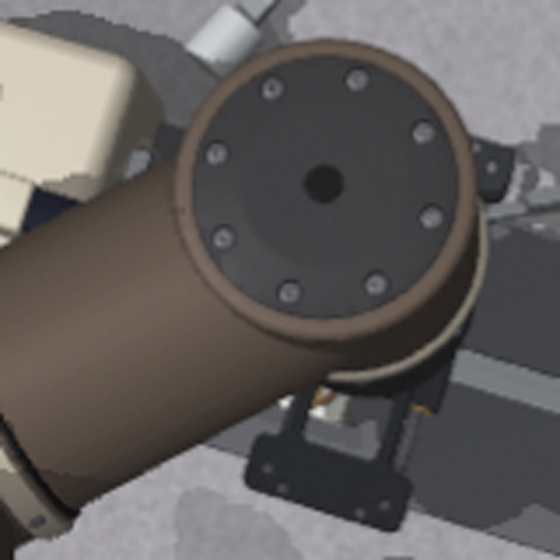

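The push has stalled at 7 N with TCP y steady at -9.4 mm over four rows, and the picture shows carrier 1 by the stop plate at (535,400). I back straight off and lift, then verify from the cameras.

>>> arm_command:
  plan:
    - {"dx": 0,"dy": 0,"dz": -0.1,"wx": 0,"wy": 0,"wz": 0}
    - {"dx": 0,"dy": 0,"dz": -0.3,"wx": 0,"wy": 0,"wz": 0}
    - {"dx": 0,"dy": 0,"dz": -0.8,"wx": 0,"wy": -0.1,"wz": 0}
    - {"dx": -0.3,"dy": 0,"dz": -0.8,"wx": 0,"wy": 0,"wz": 0}
    - {"dx": -0.8,"dy": -0.5,"dz": -0.6,"wx": 0,"wy": 0,"wz": 0}
    - {"dx": -0.8,"dy": -1,"dz": -0.2,"wx": 0,"wy": 0,"wz": 0}
    - {"dx": -0.8,"dy": -1,"dz": -0.2,"wx": 0,"wy": 0,"wz": 0}
    - {"dx": -0.5,"dy": -1,"dz": 0,"wx": 0,"wy": 0,"wz": 0}
    - {"dx": -0.2,"dy": -1,"dz": 0,"wx": 0,"wy": 0,"wz": 0}
    - {"dx": 0,"dy": -1,"dz": 0,"wx": 0,"wy": 0,"wz": 0}
    - {"dx": 0,"dy": -0.7,"dz": 0,"wx": 0,"wy": 0,"wz": 0}

```text
time_s: 10.28
tcp_pos: [0.6254, -0.0567, 0.1328]
eef_rot: [119.8, 89.9, -168.6]
contact_force: [0.7, 0.0, -1.2]
gripper_width: 0.0004
```

```bash
python3 tgt.py .135 -.045 .055; python3 - <<'E'
from h import *
p,d=r.capture("scene"); cv2.imwrite("pics/s6.png",cv2.resize(p[170:320,290:450,::-1],None,fx=4.5,fy=4.5,interpolation=cv2.INTER_CUBIC))
p,d=r.capture("top"); cv2.imwrite("pics/t6.png",cv2.resize(p[150:310,200:400,::-1],None,fx=3.5,fy=3.5,interpolation=cv2.INTER_CUBIC))
E
```

```text
t 10.28 tool shift/0.02 [ 3.34 -0.53  1.63] turn/.08 [-0.02 -0.01 -0.02] feeder tcp mm [124.6 -77.6 121.8] F [ 1.21 -0.67  0.25] w 0.0004
```

View pics/s6.png

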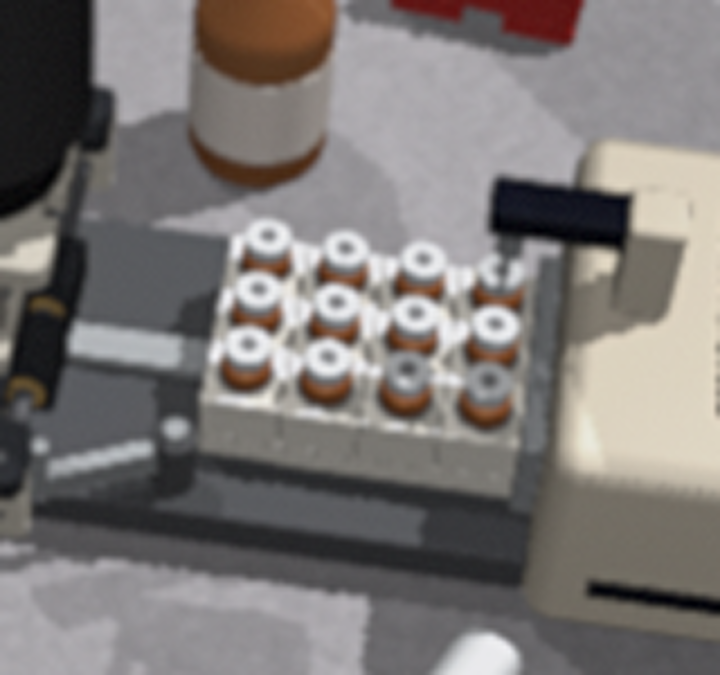

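View pics/t6.png

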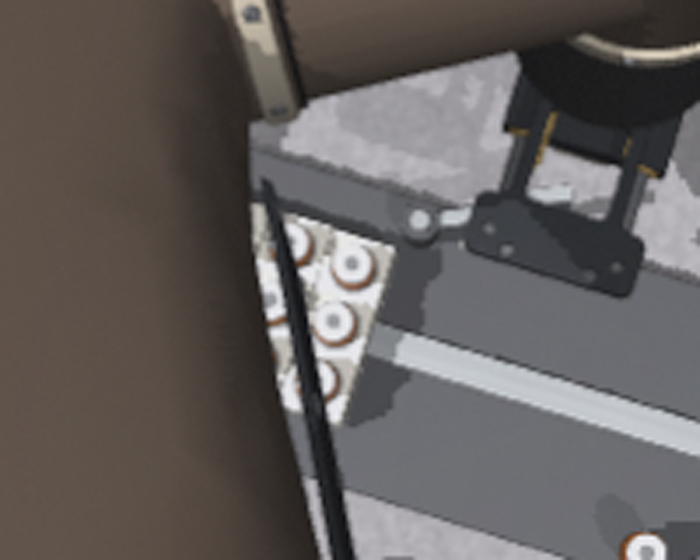

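```bash
python3 - <<'E'
from fit import *
p=np.load("fp.npy")
g=lambda L:np.array(L,float)/4.5+np.array([290,170])-.4
o=g([(487,380),(408,370),(328,358),(250,347),(495,325),(415,314),(337,303),(258,292)])
for n,sh,o,idx in(("scene",np.array([-.45,.27]),o,range(8)),("top",np.array([-.37,.06]),np.array([(353,264),(335,322)])/3.5+np.array([200,150])-.4,[3,7])):
    w=onz(n,o-sh,.086)[:,:2]-p[:2]
    c,s=np.cos(p[2]),np.sin(p[2]); f=np.c_[w@[c,s],w@[-s,c]]*1e3
    nom=np.array([123-34*(i%4) for i in idx]); print(n,f.round(1).tolist(),"y minus home",(f[:,1]-nom).round(1))
E
```

```text
scene [[26.7, 120.7], [27.4, 87.4], [27.1, 53.5], [27.1, 20.4], [-4.0, 121.4], [-3.8, 87.1], [-3.8, 53.5], [-3.7, 19.4]] y minus home [-2.3 -1.6 -1.5 -0.6 -1.6 -1.9 -1.5 -1.6]
top [[28.9, 19.5], [-2.1, 19.3]] y minus home [-1.5 -1.7]
```

```bash
python3 - <<'E'
from fit import *
p=np.load("fp.npy")
P,d=r.capture("scene"); k=10
c=cv2.resize(P[225:285,385:435,::-1],None,fx=k,fy=k,interpolation=cv2.INTER_CUBIC)
sh=np.array([-.45,.27])
def line(a,b,col,dy=0):
    q=proj("scene",T(p,[a,b]))+sh; q=((q-[385,225]+.5)*k).round().astype(int); cv2.line(c,tuple(q[0]),tuple(q[1]),col,1)
line((-.055,.14,.074),(.055,.14,.074),(0,255,0)); line((.055,.14,.074),(.055,.14,.03),(0,255,0))
line((-.05,.14,.066),(.0466,.14,.066),(0,0,255)); line((.0466,.14,.066),(.0466,.14,.03),(0,0,255))
line((.0466,.106,.066),(.0466,.106,.03),(255,0,0))
cv2.imwrite("pics/s7.png",c)
E
```

```text
(no output)
```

View pics/s7.png

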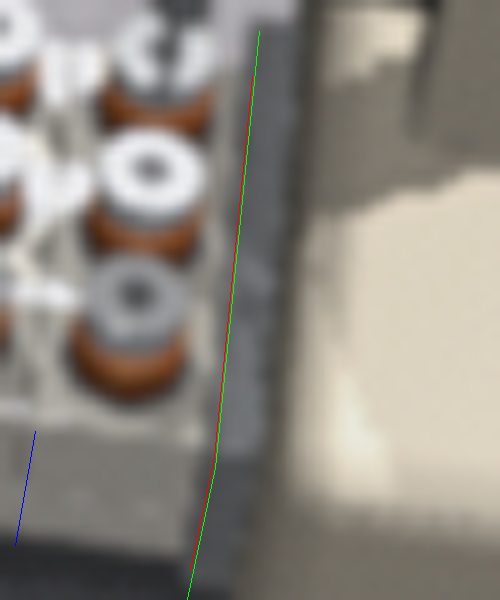

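The stop plate meets the carrier face with no dark gap at about (215,440), and both sit about 1 px left of the model lines. So the fit's y is about 1.6 mm off, and the row is home. I update the fit and go to the outside of the keeper tab.

```bash
python3 - <<'E'
import numpy as np
p=np.load("fp.npy"); p[:2]+=-.0016*np.array([-np.sin(p[2]),np.cos(p[2])]); np.save("fp.npy",p)
E
python3 tgt.py .137 -.045 .056
```

```text
t 10.43 tool shift/0.02 [ 3.23 -0.69  1.56] turn/.08 [-0.03 -0.02 -0.04] feeder tcp mm [123.3 -76.  120.6] F [ 0.13  0.9  -0.05] w 0.0004
```

>>> arm_command:
  plan:
    - {"dx": 0,"dy": -0.2,"dz": 0.5,"wx": 0,"wy": 0,"wz": 0}
    - {"dx": 0.2,"dy": -0.2,"dz": 0.6,"wx": 0,"wy": 0,"wz": 0}
    - {"dx": 0.5,"dy": -0.1,"dz": 0.4,"wx": 0,"wy": 0,"wz": 0}
    - {"dx": 0.8,"dy": 0,"dz": 0,"wx": 0,"wy": 0,"wz": 0}
    - {"dx": 0.8,"dy": 0,"dz": 0,"wx": 0,"wy": 0,"wz": 0}
    - {"dx": 0.6,"dy": 0,"dz": 0,"wx": 0,"wy": 0,"wz": 0}
    - {"dx": 0.2,"dy": 0,"dz": 0,"wx": 0,"wy": 0,"wz": 0}
    - {"dx": 0,"dy": 0,"dz": 0,"wx": 0,"wy": 0,"wz": 0}

```text
time_s: 11.1
tcp_pos: [0.6423, -0.0245, 0.0649]
eef_rot: [102.2, 89.8, 173.9]
contact_force: [0.2, -0.4, 0.4]
gripper_width: 0.0008
```

```bash
python3 tgt.py .137 -.045 .056; python3 - <<'E'
from h import *
p,d=r.capture("scene"); cv2.imwrite("pics/s8.png",cv2.resize(p[150:350,210:410,::-1],None,fx=3,fy=3,interpolation=cv2.INTER_CUBIC))
p,d=r.capture("wrist"); cv2.imwrite("pics/w8.png",p[:,:,::-1])
E
```

```text
t 11.1 tool shift/0.02 [-0.1  -0.33 -0.25] turn/.08 [ 0.01 -0.01 -0.05] feeder tcp mm [130.5 -40.   53.9] F [-0.43 -0.32 -0.31] w 0.0008
```

View pics/s8.png

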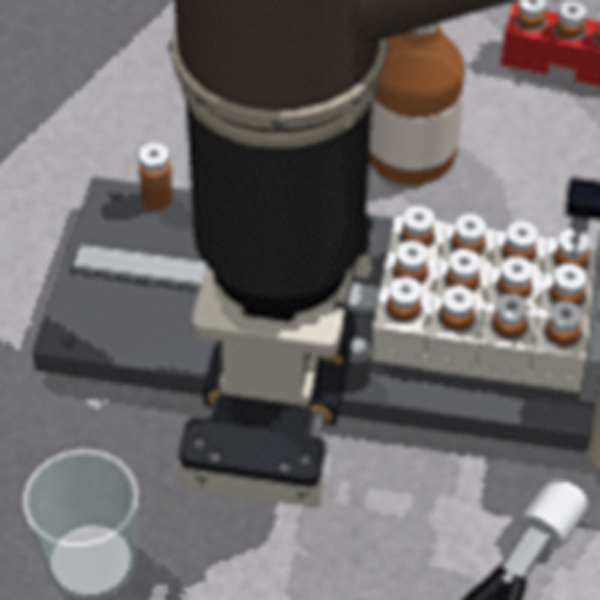

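View pics/w8.png

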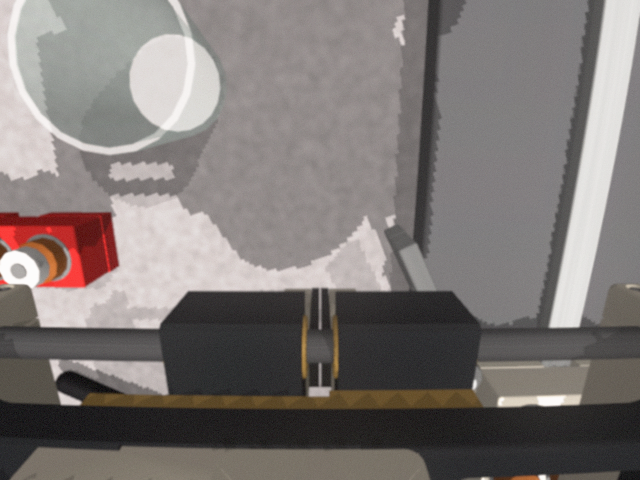

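The wrist view shows the tab end at (395,230), to the right of the fingers and on the -x side as intended. I sweep it round slowly.

>>> arm_command:
  plan:
    - {"dx": 0,"dy": 0.17,"dz": -0.16,"wx": 0,"wy": 0,"wz": -0.04}
    - {"dx": 0,"dy": 0.17,"dz": -0.16,"wx": 0,"wy": 0,"wz": 0}
    - {"dx": 0,"dy": 0.17,"dz": -0.16,"wx": 0,"wy": 0,"wz": 0}
    - {"dx": 0,"dy": 0.17,"dz": -0.16,"wx": 0,"wy": 0,"wz": 0}
    - {"dx": 0,"dy": 0.18,"dz": -0.12,"wx": 0,"wy": 0,"wz": 0}
    - {"dx": 0,"dy": 0.18,"dz": -0.12,"wx": 0,"wy": 0,"wz": 0}
    - {"dx": 0,"dy": 0.18,"dz": -0.12,"wx": 0,"wy": 0,"wz": 0}
    - {"dx": 0,"dy": 0.18,"dz": -0.12,"wx": 0,"wy": 0,"wz": 0}
    - {"dx": 0,"dy": 0.18,"dz": -0.12,"wx": 0,"wy": 0,"wz": 0}
    - {"dx": 0,"dy": 0.18,"dz": -0.12,"wx": 0,"wy": 0,"wz": 0}
    - {"dx": 0,"dy": 0.18,"dz": -0.12,"wx": 0,"wy": 0,"wz": 0}
    - {"dx": 0,"dy": 0.18,"dz": -0.12,"wx": 0,"wy": 0,"wz": 0}

```text
time_s: 12.2
tcp_pos: [0.5907, -0.0429, 0.0707]
eef_rot: [-64.2, 89.4, 7.5]
contact_force: [0.7, 0.4, -0.3]
gripper_width: 0.0006
```

```bash
python3 tgt.py .089 -.072 .055; python3 - <<'E'
from h import *
p,d=r.capture("wrist"); cv2.imwrite("pics/w9.png",p[:,:,::-1])
E
```

```text
t 12.2 tool shift/0.02 [ 0.24 -0.08  0.08] turn/.08 [0.01 0.05 0.11] feeder tcp mm [ 87.3 -73.7  59.7] F [ 0.26 -0.48  0.63] w 0.0006
```

View pics/w9.png

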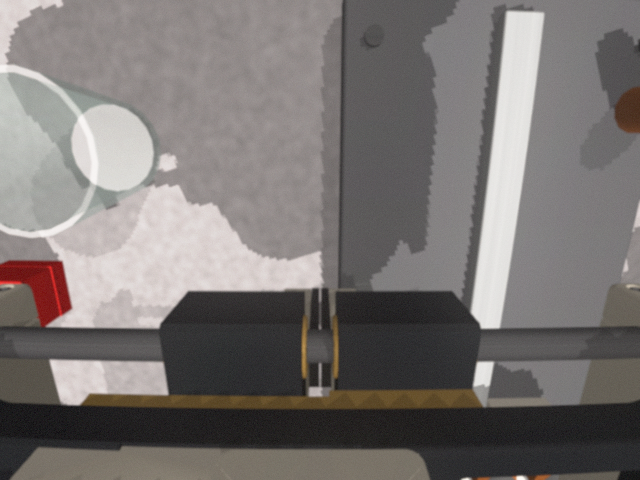

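```bash
python3 - <<'E'
from h import *
p,d=r.capture("scene"); cv2.imwrite("pics/s9.png",cv2.resize(p[170:330,220:420,::-1],None,fx=3.5,fy=3.5,interpolation=cv2.INTER_CUBIC))
E
```

```text
(no output)
```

View pics/s9.png

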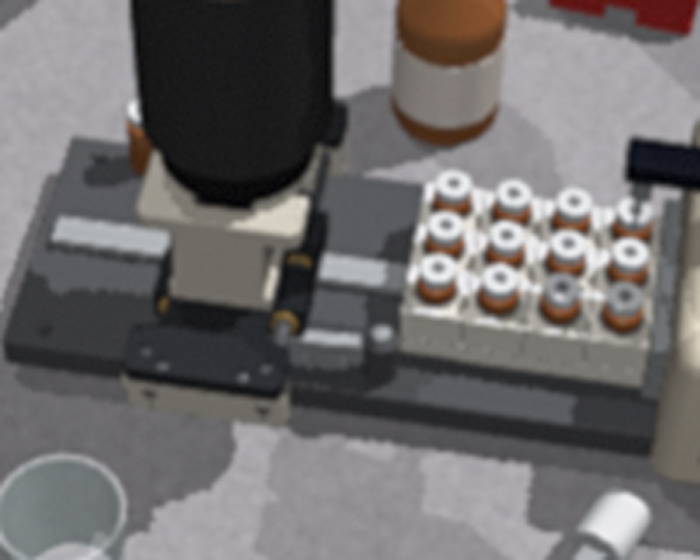

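The keeper bar now points straight back along the rail, at about 90°. I carry on round.

>>> arm_command:
  plan:
    - {"dx": 0.1,"dy": 0.18,"dz": -0.02,"wx": 0,"wy": 0.05,"wz": 0.1}
    - {"dx": 0.1,"dy": 0.18,"dz": -0.02,"wx": 0,"wy": 0,"wz": 0}
    - {"dx": 0.05,"dy": 0.18,"dz": -0.02,"wx": 0,"wy": 0,"wz": 0}
    - {"dx": 0,"dy": 0.18,"dz": -0.02,"wx": 0,"wy": 0,"wz": 0}
    - {"dx": 0,"dy": 0.18,"dz": -0.02,"wx": 0,"wy": 0,"wz": 0}
    - {"dx": 0,"dy": 0.18,"dz": -0.02,"wx": 0,"wy": 0,"wz": 0}
    - {"dx": 0,"dy": 0.18,"dz": -0.02,"wx": 0,"wy": 0,"wz": 0}
    - {"dx": 0,"dy": 0.18,"dz": 0,"wx": 0,"wy": 0,"wz": 0}
    - {"dx": 0,"dy": 0.18,"dz": 0,"wx": 0,"wy": 0,"wz": 0}
    - {"dx": 0,"dy": 0.16,"dz": 0.1,"wx": 0,"wy": 0,"wz": 0}
    - {"dx": 0,"dy": 0.16,"dz": 0.15,"wx": 0,"wy": 0,"wz": 0}
    - {"dx": 0,"dy": 0.16,"dz": 0.15,"wx": 0,"wy": 0,"wz": 0}
    - {"dx": 0,"dy": 0.16,"dz": 0.15,"wx": 0,"wy": 0,"wz": 0}
    - {"dx": 0,"dy": 0.16,"dz": 0.15,"wx": 0,"wy": 0,"wz": 0}

```text
time_s: 13.47
tcp_pos: [0.543, -0.0158, 0.0648]
eef_rot: [143.0, 89.9, -145.3]
contact_force: [-0.8, -0.7, 0.4]
gripper_width: 0.0006
```

```bash
python3 tgt.py .028 -.053 .056; python3 - <<'E'
from h import *
p,d=r.capture("scene"); cv2.imwrite("pics/s10.png",cv2.resize(p[170:330,220:420,::-1],None,fx=3.5,fy=3.5,interpolation=cv2.INTER_CUBIC))
E
```

```text
t 13.47 tool shift/0.02 [-0.11  0.27  0.5 ] turn/.08 [ 0.01 -0.02 -0.02] feeder tcp mm [ 33.5 -62.9  53.8] F [-0.39  0.54 -0.9 ] w 0.0006
```

View pics/s10.png

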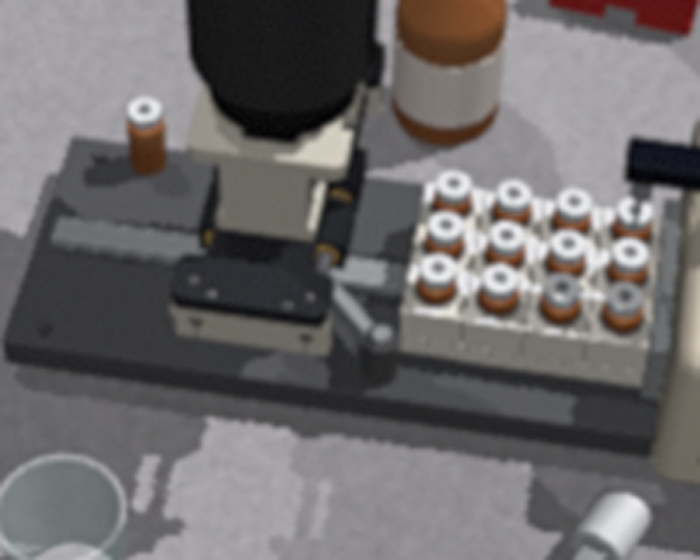

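>>> arm_command:
  plan:
    - {"dx": -0.05,"dy": 0.15,"dz": 0.15,"wx": 0,"wy": 0,"wz": 0}
    - {"dx": 0,"dy": 0.15,"dz": 0.15,"wx": 0,"wy": 0,"wz": 0}
    - {"dx": 0,"dy": 0.15,"dz": 0.15,"wx": 0,"wy": 0,"wz": 0}
    - {"dx": 0,"dy": 0.15,"dz": 0.15,"wx": 0,"wy": 0,"wz": 0}
    - {"dx": 0,"dy": 0.13,"dz": 0.15,"wx": 0,"wy": 0,"wz": 0}
    - {"dx": 0,"dy": 0.12,"dz": 0.15,"wx": 0,"wy": 0,"wz": 0}
    - {"dx": 0,"dy": 0.1,"dz": 0.15,"wx": 0,"wy": 0,"wz": 0}
    - {"dx": 0,"dy": 0.08,"dz": 0.15,"wx": 0,"wy": 0,"wz": 0}
    - {"dx": 0,"dy": 0.06,"dz": 0.15,"wx": 0,"wy": 0,"wz": 0}
    - {"dx": 0,"dy": 0.05,"dz": 0.12,"wx": 0,"wy": 0,"wz": 0}
    - {"dx": 0,"dy": 0.05,"dz": 0.1,"wx": 0,"wy": 0,"wz": 0}
    - {"dx": 0,"dy": 0.05,"dz": 0.1,"wx": 0,"wy": 0,"wz": 0}

```text
time_s: 14.52
tcp_pos: [0.5287, 0.0291, 0.066]
eef_rot: [146.2, 89.9, -142.0]
contact_force: [0.0, -0.6, -0.6]
gripper_width: 0.0002
```

```bash
python3 tgt.py .005 -.020 .056; python3 - <<'E'
from h import *
p,d=r.capture("scene"); cv2.imwrite("pics/s11.png",cv2.resize(p[170:330,220:420,::-1],None,fx=3.5,fy=3.5,interpolation=cv2.INTER_CUBIC))
E
```

```text
t 14.52 tool shift/0.02 [-0.05  0.04  0.24] turn/.08 [ 0.02 -0.02 -0.01] feeder tcp mm [  5.8 -24.8  55. ] F [ 0.65 -0.22 -0.55] w 0.0002
```

View pics/s11.png

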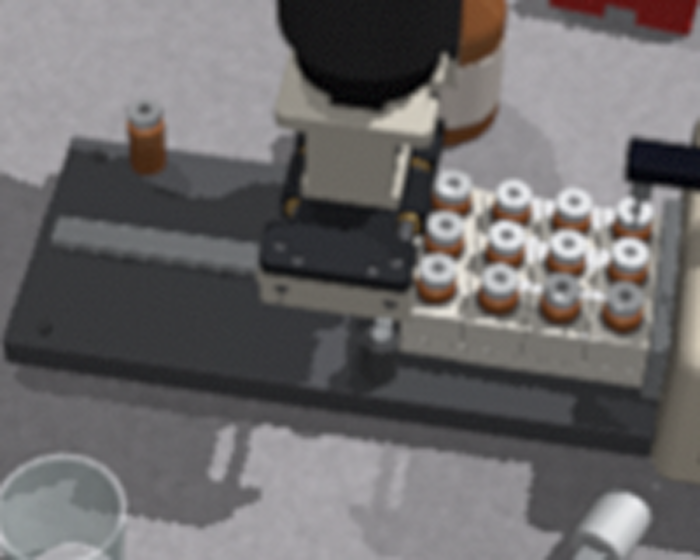

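The keeper is nearly square. I push slowly to the hard stop.

>>> arm_command:
  plan:
    - {"dx": 0,"dy": 0,"dz": 0.08,"wx": 0,"wy": 0,"wz": 0}
    - {"dx": 0,"dy": 0,"dz": 0.08,"wx": 0,"wy": 0,"wz": 0}
    - {"dx": 0,"dy": 0,"dz": 0.08,"wx": 0,"wy": 0,"wz": 0}
    - {"dx": 0,"dy": 0,"dz": 0.07,"wx": 0,"wy": 0,"wz": 0}
    - {"dx": 0,"dy": 0,"dz": 0.06,"wx": 0,"wy": 0,"wz": 0}
    - {"dx": 0,"dy": 0,"dz": 0.06,"wx": 0,"wy": 0,"wz": 0}

```text
time_s: 15.07
tcp_pos: [0.5298, 0.0342, 0.0658]
eef_rot: [156.5, 89.5, -131.7]
contact_force: [0.6, -6.8, 2.8]
gripper_width: 0.0002
```

```bash
python3 tgt.py .005 -.020 .056
```

```text
t 15.07 tool shift/0.02 [-0.06  0.01 -0.02] turn/.08 [ 0.02 -0.11 -0.05] feeder tcp mm [  5.2 -19.6  54.8] F [-2.79 -2.7  -6.31] w 0.0002
```

Contact is at TCP y = -19.6. With the 11.8 mm pad offset, the keeper's back face is at about -7.8 mm, against a nominal -8 when closed. I press two more rows, then back off and lift clear.

>>> arm_command:
  plan:
    - {"dx": 0,"dy": 0,"dz": 0.07,"wx": 0,"wy": 0,"wz": 0}
    - {"dx": 0,"dy": 0,"dz": 0.07,"wx": 0,"wy": 0,"wz": 0}

```text
time_s: 15.23
tcp_pos: [0.5298, 0.0343, 0.0659]
eef_rot: [158.6, 89.2, -129.6]
contact_force: [0.2, -8.5, 1.7]
gripper_width: 0.0005
```

```bash
python3 tgt.py .005 -.020 .056
```

```text
t 15.23 tool shift/0.02 [-0.05  0.01 -0.02] turn/.08 [ 0.02 -0.16 -0.06] feeder tcp mm [  5.2 -19.6  54.9] F [-1.72 -2.84 -8.01] w 0.0005
```

>>> arm_command:
  plan:
    - {"dx": 0,"dy": 0,"dz": -0.1,"wx": 0,"wy": 0,"wz": 0}
    - {"dx": 0,"dy": 0,"dz": -0.4,"wx": 0,"wy": 0,"wz": 0}
    - {"dx": 0,"dy": 0,"dz": -1,"wx": 0,"wy": 0,"wz": 0}
    - {"dx": -0.3,"dy": 0,"dz": -1,"wx": 0,"wy": 0,"wz": 0}
    - {"dx": -1,"dy": 0,"dz": -1,"wx": 0,"wy": 0,"wz": 0}
    - {"dx": -1,"dy": 0,"dz": -1,"wx": 0,"wy": 0,"wz": 0}
    - {"dx": -1,"dy": 0,"dz": -1,"wx": 0,"wy": 0,"wz": 0}
    - {"dx": -1,"dy": 0,"dz": -1,"wx": 0,"wy": 0,"wz": 0}
    - {"dx": -1,"dy": 0,"dz": -1,"wx": 0,"wy": 0,"wz": 0}
    - {"dx": -1,"dy": 0,"dz": -1,"wx": 0,"wy": 0,"wz": 0}
    - {"dx": -0.5,"dy": 0,"dz": -1,"wx": 0,"wy": 0,"wz": 0}
    - {"dx": 0,"dy": 0,"dz": -1,"wx": 0,"wy": 0,"wz": 0}
    - {"dx": 0,"dy": 0,"dz": -1,"wx": 0,"wy": 0,"wz": 0}
    - {"dx": 0,"dy": 0,"dz": -1,"wx": 0,"wy": 0,"wz": 0}
    - {"dx": 0,"dy": 0,"dz": -1,"wx": 0,"wy": 0,"wz": 0}
    - {"dx": 0,"dy": 0,"dz": -1,"wx": 0,"wy": 0,"wz": 0}
    - {"dx": 0,"dy": 0,"dz": -1,"wx": 0,"wy": 0,"wz": 0}
    - {"dx": 0,"dy": 0,"dz": -1,"wx": 0,"wy": 0,"wz": 0}
    - {"dx": 0,"dy": 0,"dz": -0.5,"wx": 0,"wy": 0,"wz": 0}
    - {"dx": 0,"dy": 0,"dz": 0,"wx": 0,"wy": 0,"wz": 0}

```text
time_s: 16.9
tcp_pos: [0.4162, -0.3046, 0.2134]
eef_rot: [-156.5, 89.6, -84.7]
contact_force: [-0.0, -0.0, -0.1]
gripper_width: 0.0002
```

```bash
python3 tgt.py .005 -.020 .056; python3 - <<'E'
from h import *
p,d=r.capture("scene"); cv2.imwrite("pics/s12.png",cv2.resize(p[170:330,220:420,::-1],None,fx=3.8,fy=3.6,interpolation=cv2.INTER_CUBIC))
p,d=r.capture("top"); cv2.imwrite("pics/t12.png",cv2.resize(p[150:330,200:440,::-1],None,fx=3.3,fy=3.3,interpolation=cv2.INTER_CUBIC))
E
```

```text
t 16.9 tool shift/0.02 [ 7.2  -0.09 17.9 ] turn/.08 [ 0.04 -0.09  0.04] feeder tcp mm [   3.8 -377.   202.4] F [ 0.14  0.04 -0.04] w 0.0002
```

View pics/s12.png

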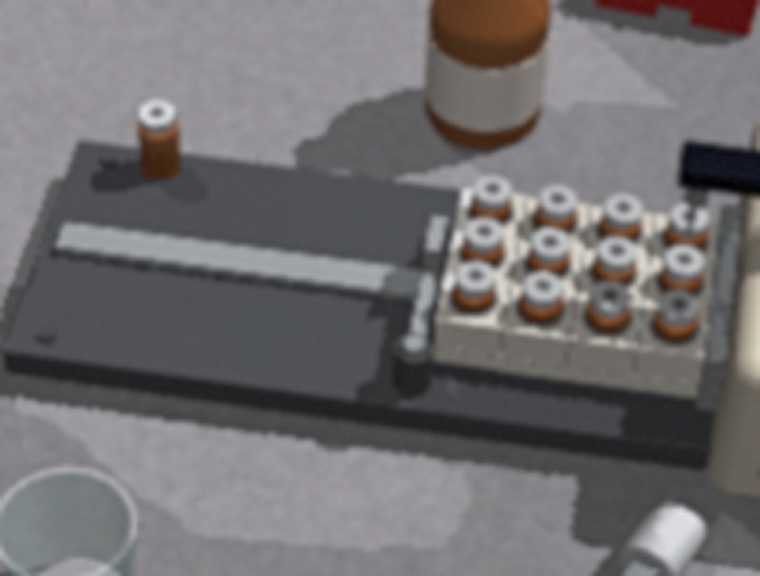

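View pics/t12.png

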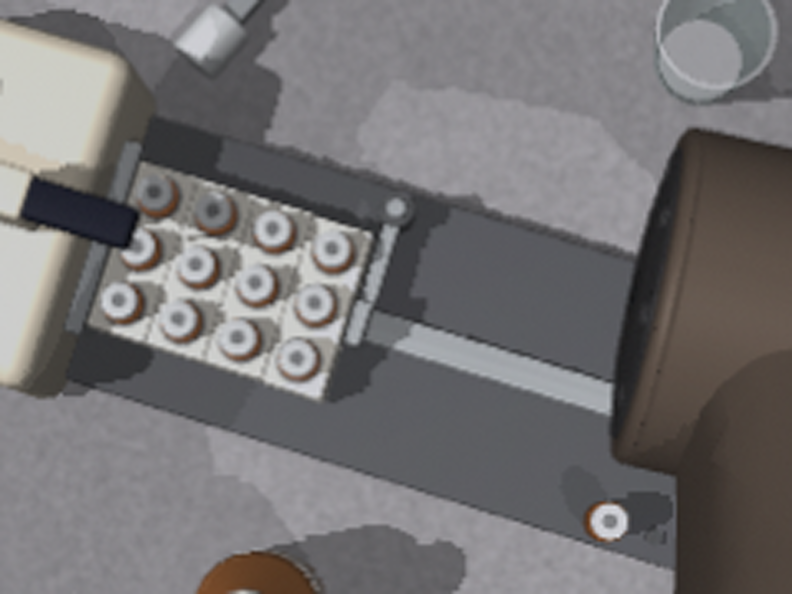

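Both views show the row flush with the stop (top crop (125,180)–(90,325)). The keeper stands square and just behind the row, from hub (397,208) to tab (357,330). The vial, beaker, bottle and crimper have not moved, and the arm is clear.

```bash
python3 -c "
from plant import r
print(r.close_job())"
```

```text
the job is handed in; nothing more can be done
None
```

The job is handed in: I pushed the four carriers along the rail as one row until the first met the end stop, then swept the keeper arm round and closed it behind them. It took about 17 s of the 48 s allowed.

- **Row home:** sliding took about 1.5–2 N. The push then stalled at about 7 N with no further travel. The pictures afterwards show no gap between the first carrier and the stop, and none between carriers.
- **Keeper closed:** it stopped hard at about 8 N. Its back face measured at y ≈ -7.8 mm, against -8 mm nominal. The last views show it square across the rail, just clear of the row.
- **Everything else:** the spare vial, beaker, bottle and crimper look unmoved, I never went near the red look-alikes, and the arm is clear at zero force.
- **One disagreement:** my first camera fit put the finished row about 1.5 mm short of home. The end stop appeared shifted by about the same amount in the picture, so I treated it as calibration error and corrected the fit. The keeper stopping at its nominal place fits that correction.

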